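Open the sampling valve and hold it at the mark

TASK

Switch the sampling station on by turning the rotary isolator handle on the grey box clockwise from its off stop to its on stop, and leave it on. Only then draw the spring-return sampling slide out until its pointer lines up with the mark fin beside it, hold it steady there for at least three seconds, and finish while still holding it with the fingers at the mark, because the spring shuts it when let go. Leave the bottle, the beaker and the filter pack where they stand.

Things in the scene. Friction and masses are not known exactly. Their poses are not given: they have to be found in the camera images.
- isolator_box: fixed grey box, 120 x 120 mm, 70 mm high, with the rotary isolator handle in the middle of its top; origin at the centre of its underside, z up, its front faces its own -x
- isolator_handle (a joint): turn of the isolator handle in rad: 0 = off stop (its narrow nose points to the box's -x, at a round dot), 1.047 (60 degrees, the nose at a short bar) = on stop; it grows clockwise seen from above, so the nose goes towards the box's +y. It moves stiffly (about 0.06 N m of friction) and stays where it is left; it may start up to 0.12 rad on from the off stop
- isolator_grip (a point): point on the vertical turning axis of the isolator handle, half-way up its grip bar, 98 mm above the bench. The plain metal bar is 14 mm thick, 50 mm long (along the box's x when off, turning with the handle), from 79 to 113 mm above the bench; a nose 6 mm thick sticks 13 mm out of its front end; below it a disc of 52 mm diameter
- sampling_unit: fixed sampling unit: blue base 260 (x) x 200 (y) x 50 mm high with an aluminium deck; a white valve block 90 x 80 x 45 mm stands on the rear of the deck (its front face 20 mm behind the centre, in +x; a gauge and a steel port on top of it reach 127 mm above the bench, 80 mm behind the centre). Origin at the centre of its underside, z up; its front, to which the slide is pulled, is its own -x
- sample_slide (a joint): how far the slide is drawn out of the valve block towards the unit's -x, in m: 0 = home, 0.060 = end of travel. A spring pulls it home: 3.5 N at home, rising by 1.4 N per 10 mm, plus about 0.3 N friction
- slide_grip (a point): centre of the part of the slide's grip plate to be gripped, 94 mm above the bench. The plate is upright, plain grey, 12 mm thick (unit's x), 60 mm wide (y), from 54 to 114 mm above the bench; it is joined to the block by a flat tongue 30 mm wide whose top is 64 mm above the bench; 49 mm free between the plate's rear and the block when home
- slide_pointer (a point): tip of the slide's pointer, a thin dark steel blade (4 mm thick) standing out of the left (unit's +y) end of the grip plate, in the mid-plane of the plate's thickness, 45 mm to the unit's +y of slide_grip and 24 mm lower; it moves with the slide
- mark_tip (a point): near end of the mark: a fixed upright dark steel fin 4 mm thick, 32 mm high on a small aluminium saddle, on the white scale rail beside the slide; this point is in the middle of the fin's thickness, at its end next to the pointer, 7 mm to the unit's +y of the pointer's path. The pointer is at the mark when both have the same x in the unit's frame; that takes 24 to 46 mm of draw, different each time
- media_bottle: bystander: loose glass bottle with blue cap, 72 mm diameter, 150 mm high; origin at the centre of its underside
- steel_beaker: bystander: loose open steel beaker, 76 mm across, 85 mm high; origin at the centre of its underside
- filter_pack: bystander: loose cardboard pack 60 x 85 x 32 mm high; origin at the centre of its underside
Things that resemble listed ones, but are neither listed nor needed, are in the scene too. Of the things like the isolator_box, leave any that is brown, red or yellow; of the rest the smaller one is meant.

How it is judged (in metres and radians):
On the way, in this order (a step that is already met when the one before it is completed fails the run):
1. the isolator handle is at its on stop (value of joint isolator_handle above 0.92 rad), for 0.2 s.
2. the slide is held by the fingers with its pointer at the mark for 2.5 s (x of slide_pointer in the frame of mark_tip between -0.005 and 0.005 m and contact force between sample_slide and the fingers above 2 N), for 2.5 s.
At the end, for the whole second after the job is handed in: the isolator is on (within 0.13 rad of its on stop), and the fingers alone hold the slide still (over 2 N on it, slower than 10 mm/s) with its pointer within 5 mm of the mark along the draw (all of step 2 and value of joint isolator_handle above 0.92 rad and velocity of joint sample_slide between -0.01 and 0.01 m/s and contact force between sample_slide and media_bottle below 0.2 N and contact force between sample_slide and steel_beaker below 0.2 N and contact force between sample_slide and filter_pack below 0.2 N); the arm keeps its last pose, push and grip.
It fails at once if the slide is drawn more than 12 mm while the isolator is not yet on (value of joint sample_slide above 0.012 m and value of joint isolator_handle below 0.8 rad).
It fails at once if the bottle is moved by more than 20 mm (distance of media_bottle from where it was at the start of the episode above 0.02 m).
It fails at once if the beaker is moved by more than 20 mm (distance of steel_beaker from where it was at the start of the episode above 0.02 m).
It fails at once if the filter pack is moved by more than 20 mm (distance of filter_pack from where it was at the start of the episode above 0.02 m).
It also fails if it takes over 58 s, if anything falls off the work surface, if the arm or the gripper's body presses on something with over 40 N, if the wrist force passes 120 N, or if a joint passes its speed limit or range.

ROBOT

A 6-joint arm with a two-finger parallel gripper is mounted at the origin on the work surface. World frame = base frame: x ahead of the robot, y to its left, z up, the work surface at z = 0. Lengths are in mm, angles in rad, forces in N, time in s.
With the tool pointing down it reaches from about 250 to 850 mm from the base axis. Payload 12.5 kg.
Tool frame: the origin (TCP) lies on the centre line of the jaws, within the pads' length; the fingertips stand 14 mm ahead of it and the grasp point (between the pads) lies 5 mm behind it; z points along the fingers, y is the direction in which the jaws open and shut (so a half turn about z gives the same grasp; the last joint's range is limited). The gripper opens to 93 mm and grips with 3 to 60 N. Pads are 15 mm wide; open, the fingers measure 128 mm over their backs; the gripper's body (75 mm by 188 mm) begins 65 mm behind the grasp point.
Start: joints at [-1.27, 0.351, 1.652, -0, 1.139, -0.085], TCP at [206.983, -509.551, 232.633] pointing down, gripper open.
Joint ranges: [-2.75, 2.75], [-0.79, 2.1], [0.01, 2.65], [-1.57, 4.71], [0.07, 3.14], [-2.87, 2.87]. Speed limits (rad/s): [2.22, 2.22, 2.79, 3.14, 3.14, 3.14].

INTERFACE

Orientations are given as a rotation vector (axis times angle).
In Python, from bench import arm, imaging gives the robot as it stands. The module is installed in compiled form; this text tells all that it offers.
- The arm moves only by the tool send_rows, never from a script. Its argument "commands" is a list of rows, each a list of 3 entries, a list of its own where there are three numbers: the closure, from 0 (fully open) to 1 (shut), then the shift along the tool's x, y, z in m, then the turn about the tool's z in degrees. In form: [[claw, [x, y, z], yaw], ...]. A call has 1 to 5 rows; each row is the pose to reach, as a shift and turn from the pose measured when the call began, along the tool's axes at that moment; what a row does not reach only later rows make up. A row lasts 1/10 s, in which the tool goes at most 50 mm and 8.59 degrees, less where a joint would pass 70% of its speed; a pose out of reach is approached as far as the arm can. A call with a gripper value outside its range is refused whole. The fingers move at their own pace and stop on an object; "grip_force" is the grip in N (left out, the last holds). Time passes only in rows, so rows that repeat a pose let the fingers close. It gives the time, the measured TCP pose, the force and the opening at its end, in the units of the state.
- arm.sense(): the state, without advancing time (a new reading comes with each control period).
- imaging.get_image(name): name is "side" or "top" or "wrist"; returns a dict with "frame" (400x640x3 uint8, blue, green, red), "fovy" (degrees; the focal length in pixels is half the picture's height over the tangent of half this angle, whatever the lens; pixels are square), "cx", "cy" (the principal point, pixels), "R" (3x3) and "t" (3): a world point X has camera coordinates R X + t; the wrist camera has in their place "T_tool_cam" (4x4, takes a point from camera to tool coordinates, whose origin is the TCP and whose axes are the flange's). Camera axes: x right, y down, z forward; pixel columns grow to the right and rows downward; lengths in mm; the calibration is good to about 2 mm. The wrist camera is an equidistant fisheye: a pixel r from the principal point sees the ray r / f radians off the axis. A picture is of the moment at which its call begins: read the wrist's pose just before it. There is no depth.
- arm.finish_job(): hands the job in, once; it reports no verdict.
The state is a dict: "t": time; "qpos": joint angles; "qd": joint speeds; "effort": joint torques, N m; "position": TCP position; "tcp_rot": TCP orientation; "force": force on the tool from outside, world axes, zero at the start; "moment": the same for the moment, N m; "width": opening from 0.0 (shut) to 1.0 (fully open).
Only numpy, scipy, OpenCV 4.12 (cv2) and the standard library are available. Lean on these libraries where they do the work, as an engineer would, in place of code of your own. Each camera call takes 0.05 s, during which the arm holds its last target.

## Working session

There is one attempt and no reset: what is moved stays moved. The work goes in short steps, Python scripts to look and compute and a tool call to move; the robot and the scene stay as the last step left them, time stands still between calls to the robot, and variables do not carry over. Pictures are saved under pics/ and viewed, and the job is handed in when it is done.

Besides the shell and the picture viewer there is one more tool, called by a JSON object that holds its "name" and its "arguments". send_rows: Moves the arm, as the interface text tells. Its arguments: {"type":"object","properties":{"commands":{"type":"array","items":{"type":"array"}},"grip_force":{"type":"number"}},"required":["commands"]}

```bash
mkdir -p pics; python3 - <<'E'
from bench import arm, imaging
import cv2, json, pickle
s=arm.sense();print(s)
d={}
for n in ["side","top","wrist"]:
    i=imaging.get_image(n);d[n]=i;cv2.imwrite(f"pics/{n}0.png",i["frame"])
    print(n,{k:v for k,v in i.items() if k!="frame"})
pickle.dump((s,d),open("d0.pkl","wb"))
E
```

```text
{'t': 0.0, 'qpos': array([-1.26960722e+00,  3.51230131e-01,  1.65240633e+00, -3.49433110e-05,
        1.13910587e+00, -8.45962164e-02]), 'qd': array([-1.00980952e-03,  9.77292783e-04, -1.12785169e-05, -1.60597046e-03,
        4.90353019e-04,  6.84162890e-04]), 'effort': array([ 1.25519316e-03, -4.97314668e+01, -2.85255182e+01,  6.99684466e-02,
        2.56723078e-02, -1.21370422e-04]), 'position': array([ 206.87955294, -509.26027721,  232.11151497]), 'tcp_rot': array([-3.08220532e+00, -6.02043358e-01,  2.44651303e-04]), 'force': array([ 0.0978356 , -0.32078202,  0.42892073]), 'moment': array([-0.0045989 , -0.04503615,  0.03598113]), 'width': 0.9988284800623066}
side {'fovy': 42.39138859556171, 'cx': 313.80358311244356, 'cy': 194.55348591326805, 'R': array([[-0.91019487, -0.41388246, -0.0157039 ],
       [-0.27037423,  0.62246456, -0.73446283],
       [ 0.3137564 , -0.66425837, -0.6784672 ]]), 't': array([ 471.57505113,  225.50470164, 1476.47464192])}
top {'fovy': 50.70005797999333, 'cx': 313.3720781021123, 'cy': 204.22784454224745, 'R': array([[-1.88734264e-04, -9.99999863e-01,  4.87835247e-04],
       [-9.97908815e-01,  1.56807286e-04, -6.46372355e-02],
       [ 6.46371502e-02, -4.99014355e-04, -9.97908708e-01]]), 't': array([ -22.77556512,  532.43150656, 1305.34722708])}
wrist {'fovy': 65.70646984690485, 'cx': 319.6466326637321, 'cy': 195.18404803618012, 'T_tool_cam': array([[-2.39282853e-04, -9.65296341e-01, -2.61156880e-01,
         7.31890013e+01],
       [ 9.99999964e-01, -1.98919473e-04, -1.80989313e-04,
         3.15206408e-01],
       [ 1.22759133e-04, -2.61156914e-01,  9.65296354e-01,
        -1.51743276e+02],
       [ 0.00000000e+00,  0.00000000e+00,  0.00000000e+00,
         1.00000000e+00]])}
```

View pics/side0.png

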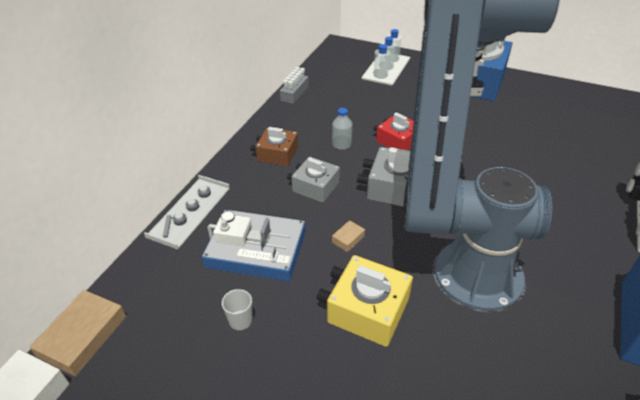

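View pics/top0.png

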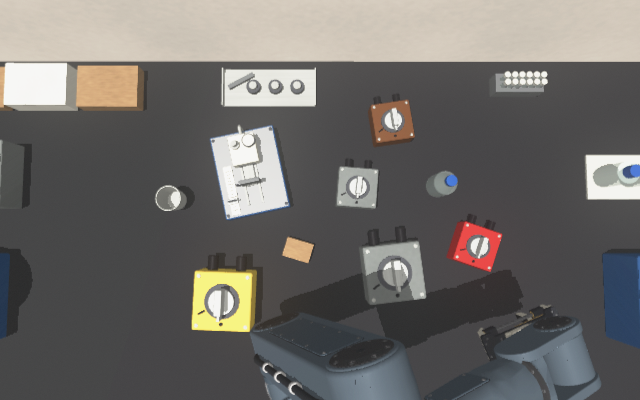

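View pics/wrist0.png

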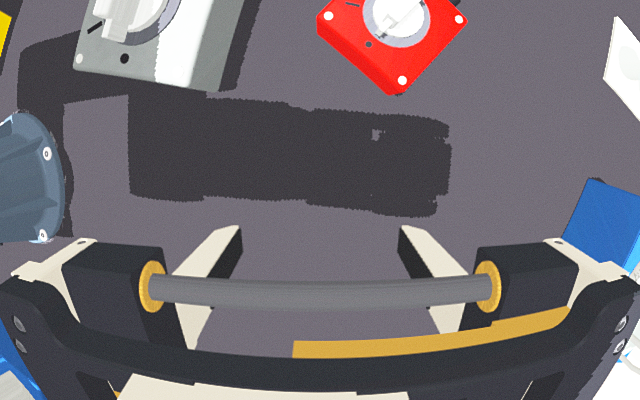

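Things that could be taken for the isolator, in the top picture: brown (392,120), small grey (358,187), large grey (393,272), red (477,246) and yellow (223,300). The brief rules out brown, red and yellow, and the smaller of the two greys is the one at (358,187). The only sampling unit is at (250,172). I'll check these choices in close crops.

```bash
python3 - <<'E'
import cv2,pickle,numpy as np
s,d=pickle.load(open("d0.pkl","rb"))
f=d["top"]["frame"]
a=cv2.resize(f[150:220,325:395],(400,400),interpolation=cv2.INTER_CUBIC)
b=cv2.resize(f[120:220,205:305],(400,400),interpolation=cv2.INTER_CUBIC)
cv2.imwrite("pics/crop0.png",np.hstack([a,b]))
g=d["side"]["frame"]
a=cv2.resize(g[150:210,280:350],(467,400),interpolation=cv2.INTER_CUBIC)
b=cv2.resize(g[195:285,195:315],(533,400)[:2],interpolation=cv2.INTER_CUBIC)
cv2.imwrite("pics/crop1.png",np.hstack([a[:,:260+140],b[:,:400]]))
E
```

```text
(no output)
```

View pics/crop0.png

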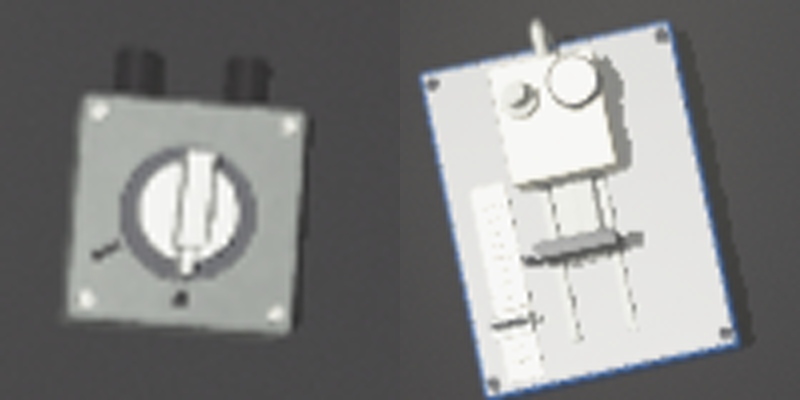

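View pics/crop1.png

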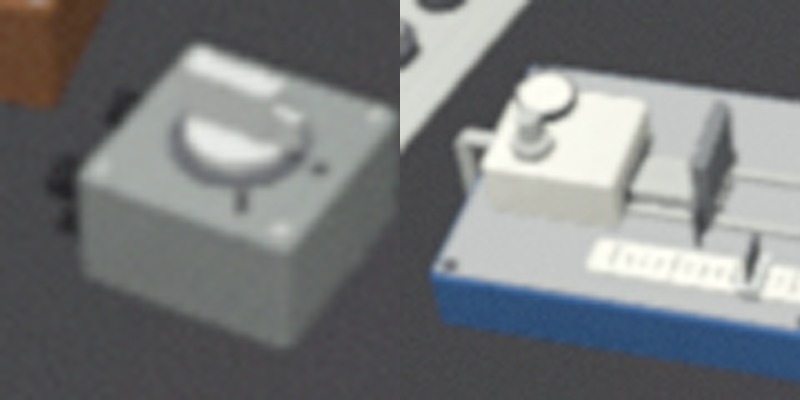

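The small grey isolator is confirmed: its nose is near the dot at crop (180,298) and the bar is at (105,250). On the sampling unit, the plate is at crop (590,243) and the mark fin at (515,323). Next I measure them.

```bash
cat > h.py <<'E'
import numpy as np,cv2
from scipy.spatial.transform import Rotation as Rn
def ray(im,px):
    f=200/np.tan(np.radians(im["fovy"]/2))
    d=np.array([(px[0]-im["cx"])/f,(px[1]-im["cy"])/f,1.])
    R=im["R"];return -R.T@im["t"],R.T@d
def onz(im,px,z):
    c,d=ray(im,px);return c+d*(z-c[2])/d[2]
def proj(im,X):
    f=200/np.tan(np.radians(im["fovy"]/2));p=im["R"]@np.asarray(X,float)+im["t"]
    return p[:2]/p[2]*f+[im["cx"],im["cy"]]
def wproj(im,s,X):
    T=np.asarray(im["T_tool_cam"]);f=200/np.tan(np.radians(im["fovy"]/2))
    Rt=Rn.from_rotvec(s["tcp_rot"]).as_matrix()
    p=T[:3,:3].T@(Rt.T@(np.asarray(X)-s["position"])-T[:3,3])
    th=np.arccos(p[2]/np.linalg.norm(p));u=p[:2]/(np.linalg.norm(p[:2])+1e-9)
    return u*th*f+[im["cx"],im["cy"]]
def wonz(im,s,px,z):
    T=np.asarray(im["T_tool_cam"]);f=200/np.tan(np.radians(im["fovy"]/2))
    v=np.array([px[0]-im["cx"],px[1]-im["cy"]]);r=np.linalg.norm(v);th=r/f
    d=np.r_[np.sin(th)*v/(r+1e-9),np.cos(th)]
    Rt=Rn.from_rotvec(s["tcp_rot"]).as_matrix()
    c=s["position"]+Rt@T[:3,3];d=Rt@T[:3,:3]@d
    return c+d*(z-c[2])/d[2]
E
python3 - <<'E'
import pickle;from h import *
np.set_printoptions(precision=1,suppress=True)
s,d=pickle.load(open("d0.pkl","rb"));t=d["top"]
def an(p,q): return np.degrees(np.arctan2(*(q-p)[[1,0]]))
bx=[onz(t,(325+x*.175,150+y*.175),70) for x,y in [(85,92),(305,112),(290,335),(65,318)]]
print(np.mean(bx,0),[an(bx[3],bx[0]),an(bx[2],bx[1]),an(bx[1],bx[0])-90,an(bx[2],bx[3])-90],np.linalg.norm(bx[0]-bx[1]))
un=[onz(t,(205+x/4,120+y/4),50) for x,y in [(20,75),(268,25),(337,343),(90,397)]]
print(np.mean(un,0),[an(un[3],un[0]),an(un[2],un[1]),an(un[1],un[0])-90,an(un[2],un[3])-90],np.linalg.norm(un[0]-un[1]),np.linalg.norm(un[0]-un[3]))
print("handle far,nose tip", *[onz(t,(325+x*.175,150+y*.175),z) for x,y,z in [(201,152,113),(188,270,105)]])
print("plate ends top, mark",*[onz(t,(205+x/4,120+y/4),z) for x,y,z in [(135,250,114),(220,235,114),(140,318,85)]])
for n,p,z in [("bottle",(450,181),150),("pack",(298,250),32),("beaker",(170,198),85)]: print(n,onz(t,p,z))
print("tool axes\n",Rn.from_rotvec(s["tcp_rot"]).as_matrix())
E
```

```text
[ 579.7 -156.2   70. ] [np.float64(-5.258937998379282), np.float64(-4.398269413207441), np.float64(-5.24398042348534), np.float64(-4.339026230435863)] 116.8713999154052
[628.7 172.7  50. ] [np.float64(12.97257965269551), np.float64(12.411180866301454), np.float64(11.567727231894679), np.float64(12.355267435442968)] 195.0321135073409 254.8709124293549
handle far,nose tip [ 607.  -159.4  113. ] [ 547.2 -153.2  105. ]
plate ends top, mark [589.6 194.5 114. ] [600.6 132.7 114. ] [542.2 195.4  85. ]
bottle [ 589.6 -409.2  150. ]
pack [390.4  24.5  32. ]
beaker [546.7 403.6  85. ]
tool axes
 [[ 0.9  0.4 -0. ]
 [ 0.4 -0.9  0. ]
 [ 0.  -0.  -1. ]]
```

```bash
cat > go.py <<'E'
import sys;from h import *
from bench import arm
np.set_printoptions(precision=4,suppress=True)
def go(x,y,z,a):
    s=arm.sense();R=Rn.from_rotvec(s["tcp_rot"]).as_matrix()
    d=R.T@(np.array([x,y,z])-s["position"])/1000
    cur=np.degrees(np.arctan2(R[1,1],R[0,1]));yaw=-(a-cur)
    print("t",s["t"],"pos",s["position"],"yang",round(cur,2),"tilt",R[:,2],"q6",s["qpos"][5],"F",s["force"],"w",s["width"])
    print("shift",d,"yaw",round(yaw,2))
if __name__=="__main__": go(*map(float,sys.argv[1:]))
E
python3 go.py 580 -156 200 84.5
```

```text
t 0.15 pos [ 206.9194 -509.3233  232.2442] yang -67.89 tilt [-0.0003  0.0008 -1.    ] q6 -0.08460164301268595 F [0.3676 0.1766 0.0528] w 0.9996842058889218
shift [ 0.4786 -0.1869  0.0324] yaw -152.39
```

{"name": "send_rows", "arguments": {"commands": [[0, [0.048, -0.018, 0], -8.5], [0, [0.096, -0.037, 0], -17], [0, [0.144, -0.056, 0], -25.5], [0, [0.19, -0.075, 0], -34], [0, [0.24, -0.094, 0], -42]], "grip_force": 25}}

```text
t: 0.65
position: [389.2, -335.6, 232.3]
tcp_rot: [-2.657, -1.674, -0.0]
force: [0.8, -0.9, -0.3]
width: 0.999
```

```bash
python3 go.py 580 -156 200 84.5
```

```text
t 0.65 pos [ 389.2047 -335.5971  232.3144] yang -25.56 tilt [-0.0003  0.0009 -1.    ] q6 -0.3564195711001797 F [ 0.773  -0.9211 -0.2621] w 0.9991988083232208
shift [0.2443 0.0946 0.0324] yaw -110.06
```

{"name": "send_rows", "arguments": {"commands": [[0, [0.03, 0.012, 0], -8.5], [0, [0.06, 0.024, 0], -17], [0, [0.09, 0.036, 0], -25.5], [0, [0.12, 0.048, 0], -34], [0, [0.15, 0.06, 0], -42]]}}

```text
t: 1.15
position: [508.8, -225.0, 232.2]
tcp_rot: [-1.873, -2.521, -0.001]
force: [0.0, -0.8, -0.6]
width: 0.997
```

```bash
python3 go.py 580 -156 200 84.5
```

```text
t 1.15 pos [ 508.8089 -225.0462  232.1978] yang 16.79 tilt [-0.0007  0.0011 -1.    ] q6 -0.7937324635399156 F [ 0.036  -0.8395 -0.6434] w 0.9970706121218127
shift [0.0455 0.0881 0.0322] yaw -67.71
```

{"name": "send_rows", "arguments": {"commands": [[0, [0.009, 0.018, 0.006], -8.5], [0, [0.018, 0.035, 0.012], -17], [0, [0.027, 0.052, 0.018], -25.5], [0, [0.036, 0.07, 0.024], -34], [0, [0.0455, 0.088, 0.03], -42]]}}

```text
t: 1.65
position: [580.3, -155.4, 201.7]
tcp_rot: [-0.835, -3.027, -0.001]
force: [-0.2, -1.5, 0.1]
width: 1.001
```

```bash
python3 go.py 580 -156 200 84.5
```

```text
t 1.65 pos [ 580.3312 -155.3637  201.7043] yang 59.14 tilt [-0.0012  0.0012 -1.    ] q6 -1.37198795327204 F [-0.1502 -1.4601  0.061 ] w 1.0014037067079027
shift [-0.     -0.0007  0.0017] yaw -25.36
```

{"name": "send_rows", "arguments": {"commands": [[0, [0, 0, 0], -8.5], [0, [0, 0, 0], -17], [0, [0, 0, 0], -25.4], [0, [0, 0, 0], -25.4], [0, [0, 0, 0], -25.4]]}}

```text
t: 2.15
position: [580.2, -155.4, 201.5]
tcp_rot: [-0.157, -3.136, -0.002]
force: [0.0, -0.5, -0.1]
width: 0.999
```

```bash
python3 - <<'E'
from h import *;from bench import arm,imaging;import pickle
s=arm.sense();w=imaging.get_image("wrist");t=imaging.get_image("top");g=imaging.get_image("side")
pickle.dump((s,w,t,g),open("d1.pkl","wb"))
f=w["frame"].copy();cv2.imwrite("pics/w1.png",f);cv2.imwrite("pics/t1.png",t["frame"]);cv2.imwrite("pics/s1.png",g["frame"])
print(s["position"],s["tcp_rot"])
for X in [(580,-156,113),(547,-153,96),(605,-158,113)]: print(wproj(w,s,X))
E
```

```text
[ 580.22570929 -155.37978241  201.54608538] [-1.56706422e-01 -3.13614138e+00 -1.97892112e-03]
[318.56991728 202.81081986]
[318.20114631 159.10433242]
[319.21091707 231.59416976]
```

View pics/w1.png

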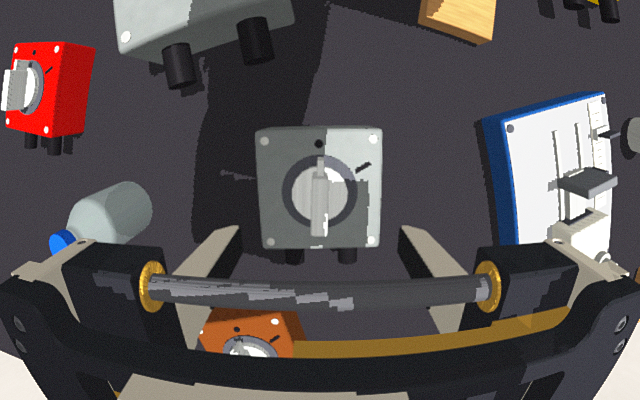

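View pics/t1.png

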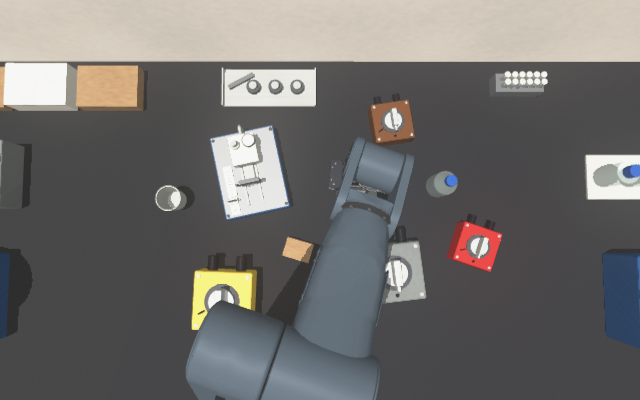

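The wrist view shows the grey isolator centred: nose at (320,158), bar rear at (318,236) and dot at (318,143). The box top corners give a refined centre.

```bash
python3 - <<'E'
from h import *;import pickle
np.set_printoptions(precision=1,suppress=True)
s,w,t,g=pickle.load(open("d1.pkl","rb"))
cv2.imwrite("pics/w1c.png",cv2.resize(w["frame"][115:265,245:395],(600,600),interpolation=cv2.INTER_CUBIC))
c=[wonz(w,s,p,70) for p in [(257,130),(382,127),(380,246),(264,247)]];print(np.mean(c,0),c)
E
```

```text
[ 580.6 -154.    70. ] [array([ 517.6, -206.8,   70. ]), array([526.3, -92. ,  70. ]), array([ 644.6, -100. ,   70. ]), array([ 633.8, -217.2,   70. ])]
```

View pics/w1c.png

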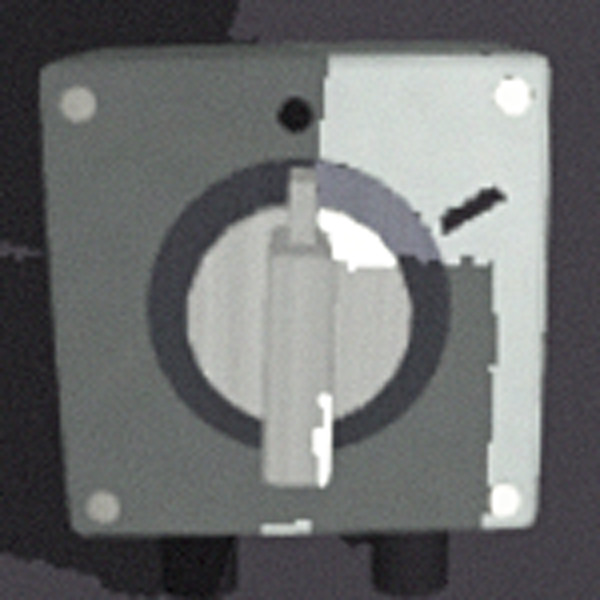

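```bash
python3 - <<'E'
from h import *;import pickle
np.set_printoptions(precision=1,suppress=True)
s,w,t,g=pickle.load(open("d1.pkl","rb"))
q=lambda x,y:(245+x/4,115+y/4)
a=wonz(w,s,q(302,248),113);b=wonz(w,s,q(297,484),113)
print(a,b,(a+b)/2,np.degrees(np.arctan2(*(b-a)[[1,0]])))
print(wonz(w,s,q(300,315),79))
E
python3 go.py 580.3 -154.8 99 85
```

```text
[ 558.9 -152.3  113. ] [ 609.  -158.4  113. ] [ 584.  -155.3  113. ] -6.881948735214366
[ 581.5 -154.9   79. ]
t 2.3 pos [ 580.2776 -155.3854  201.666 ] yang 84.38 tilt [-0.0013  0.0012 -1.    ] q6 -1.8126031621120162 F [0.3291 0.1889 0.2643] w 0.9972461280558745
shift [-0.0001  0.0005  0.1027] yaw -0.62
```

{"name": "send_rows", "arguments": {"commands": [[0, [-0.001, 0.0005, 0.03], 1], [0, [-0.001, 0.0005, 0.06], 1], [0, [-0.001, 0.0005, 0.085], 1], [0, [-0.001, 0.0005, 0.1025], 1], [0, [-0.001, 0.0005, 0.1025], 1]]}}

```text
t: 2.8
position: [579.9, -154.5, 96.9]
tcp_rot: [-0.184, -3.131, -0.004]
force: [0.1, 0.5, 0.2]
width: 1.002
```

{"name": "send_rows", "arguments": {"commands": [[0.8, [0, 0, 0], 0], [0.9, [0, 0, 0], 0], [1, [0, 0, 0], 0], [1, [0, 0, 0], 0], [1, [0, 0, 0], 0]], "grip_force": 10}}

```text
t: 3.3
position: [580.1, -154.6, 97.4]
tcp_rot: [-0.184, -3.132, -0.003]
force: [-0.2, -0.2, 0.3]
width: 0.617
```

```bash
python3 go.py 581 -155 99 84
```

```text
t 3.3 pos [ 580.1362 -154.5646   97.4263] yang 83.28 tilt [-0.0044  0.0024 -1.    ] q6 -1.7922718572487244 F [-0.1828 -0.2273  0.2793] w 0.6172861433722447
shift [-0.0009 -0.0003 -0.0016] yaw -0.72
```

{"name": "send_rows", "arguments": {"commands": [[1, [0, 0, 0], 0], [1, [0, 0, 0], 0], [1, [0, 0, 0], 0], [1, [0, 0, 0], 0], [1, [0, 0, 0], 0]]}}

```text
t: 3.8
position: [580.1, -154.6, 97.4]
tcp_rot: [-0.184, -3.132, -0.003]
force: [-0.3, -0.0, 0.3]
width: 0.189
```

{"name": "send_rows", "arguments": {"commands": [[1, [0, 0, 0], 0], [1, [0, 0, 0], 0], [1, [0, 0, 0], 0], [1, [0, 0, 0], 0], [1, [0, 0, 0], 0]]}}

```text
t: 4.3
position: [580.0, -155.5, 97.4]
tcp_rot: [-0.184, -3.132, -0.001]
force: [-1.3, -6.1, -0.7]
width: 0.15
```

```bash
python3 go.py 581 -155 99 84; python3 -c "
from bench import arm;print(arm.sense()['moment'])"
```

```text
t 4.3 pos [ 580.0393 -155.4594   97.3921] yang 83.28 tilt [-0.0045  0.001  -1.    ] q6 -1.79222656838252 F [-1.2759 -6.1043 -0.7143] w 0.14992765881430428
shift [-0.0009  0.0006 -0.0016] yaw -0.72
[-0.95660221  0.00263453 -0.05939123]
```

{"name": "send_rows", "arguments": {"commands": [[1, [0, -0.0006, 0], 0], [1, [0, -0.0006, 0], 5], [1, [0, -0.0006, 0], 10], [1, [0, -0.0006, 0], 15], [1, [0, -0.0006, 0], 20]], "grip_force": 25}}

```text
t: 4.8
position: [580.2, -155.2, 97.4]
tcp_rot: [-0.73, -3.051, -0.002]
force: [1.7, 5.2, 0.6]
width: 0.146
```

```bash
python3 go.py 580.5 -155.7 98 23; python3 -c "
from bench import arm;print(arm.sense()['moment'])"
```

```text
t 4.8 pos [ 580.155  -155.2006   97.3973] yang 63.08 tilt [-0.0042  0.0023 -1.    ] q6 -1.440748098696405 F [1.6621 5.1836 0.6306] w 0.1461221168262802
shift [-0.0005 -0.0003 -0.0006] yaw 40.08
[ 1.09206146 -0.45174363  0.08696887]
```

{"name": "send_rows", "arguments": {"commands": [[1, [0, 0, 0], 5], [1, [0, 0, 0], 10], [1, [0, 0, 0], 15], [1, [0, 0, 0], 20], [1, [0, 0, 0], 25]]}}

```text
t: 5.3
position: [580.5, -154.8, 97.4]
tcp_rot: [-1.378, -2.818, -0.002]
force: [2.3, 3.4, -1.0]
width: 0.152
```

{"name": "send_rows", "arguments": {"commands": [[1, [0, 0, 0], 4], [1, [0, 0, 0], 8], [1, [0, 0, 0], 11], [1, [0, 0, 0], 14], [1, [0, 0, 0], 14]]}}

```text
t: 5.8
position: [580.7, -154.6, 97.4]
tcp_rot: [-1.712, -2.629, -0.001]
force: [0.9, 1.3, 0.8]
width: 0.15
```

```bash
python3 go.py 580.5 -155.7 98 23; python3 -c "
from bench import arm;print(arm.sense()['moment'])"
```

```text
t 5.8 pos [ 580.6973 -154.6114   97.4397] yang 23.87 tilt [-0.003   0.0029 -1.    ] q6 -0.7563554424100944 F [0.8664 1.2887 0.7956] w 0.14954235701838955
shift [-0.0009 -0.0006 -0.0006] yaw 0.87
[ 0.29710039 -0.50099632  0.41832222]
```

{"name": "send_rows", "arguments": {"commands": [[1, [0, 0, 0], 1], [1, [0, 0, 0], 2], [1, [0, 0, 0], 3], [1, [0, 0, 0], 3]]}}

```text
t: 6.2
position: [580.7, -154.6, 97.4]
tcp_rot: [-1.78, -2.583, -0.001]
force: [0.3, 0.4, 0.2]
width: 0.156
```

```bash
python3 go.py 580.5 -155.7 98 23; python3 -c "
from bench import arm;print(arm.sense()['moment'])"
```

```text
t 6.2 pos [ 580.6819 -154.5532   97.4409] yang 20.85 tilt [-0.0031  0.0029 -1.    ] q6 -0.7035526700335255 F [0.2786 0.4209 0.1602] w 0.15569489108576196
shift [-0.001  -0.0006 -0.0006] yaw -2.15
[ 0.25392531 -0.16942749  0.58662789]
```

At the stop: the moment has risen to 0.59 N m and the fingers now slip slightly. I'll open, rise and check.

{"name": "send_rows", "arguments": {"commands": [[0.5, [0, 0, 0], -2], [0, [0, 0, 0], -2], [0, [0, 0, 0], -2], [0, [0, 0, 0], -2], [0, [0, 0, 0], -2]]}}

```text
t: 6.7
position: [580.7, -154.6, 97.4]
tcp_rot: [-1.736, -2.613, -0.001]
force: [0.1, 0.2, -1.0]
width: 0.536
```

{"name": "send_rows", "arguments": {"commands": [[0, [0, 0, 0], 0], [0, [0, 0, -0.03], 0], [0, [0, 0, -0.06], 0], [0, [0, 0, -0.1], 0], [0, [0, 0, -0.13], 0]]}}

```text
t: 7.2
position: [581.3, -155.1, 229.8]
tcp_rot: [-1.737, -2.614, -0.002]
force: [-0.8, -0.1, 0.5]
width: 0.965
```

```bash
python3 - <<'E'
from h import *;from bench import arm,imaging;import pickle
s=arm.sense();w=imaging.get_image("wrist")
pickle.dump((s,w),open("d2.pkl","wb"))
cv2.imwrite("pics/w2.png",w["frame"])
print(s["t"],s["position"],s["tcp_rot"],s["width"],s["force"])
E
```

```text
7.2 [ 581.28208387 -155.05884772  229.75933614] [-1.73692667e+00 -2.61442272e+00 -1.77643222e-03] 0.9645266730781422 [-0.76008759 -0.14401453  0.48424303]
```

View pics/w2.png

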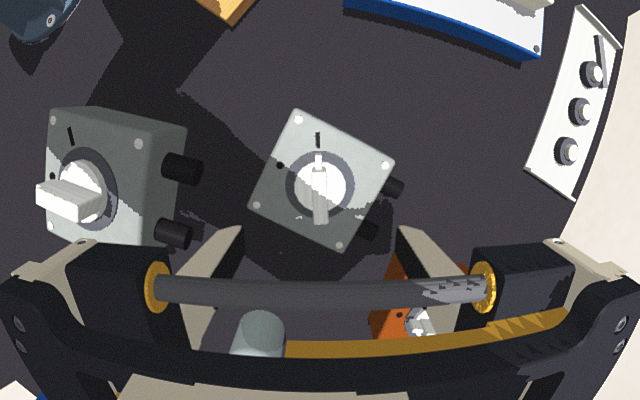

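The wrist view shows the nose at (318,155) pointing at the on bar at (318,140), so the isolator is on. I'll move over the slide.

```bash
python3 go.py 594.8 165.5 210 12.3
```

```text
t 7.25 pos [ 582.9347 -155.5894  234.4811] yang 22.81 tilt [ 0.0044  0.0003 -1.    ] q6 -0.7375461884568851 F [1.4286 0.1334 5.0022] w 0.9815783506191568
shift [0.2914 0.1353 0.0246] yaw 10.51
```

{"name": "send_rows", "arguments": {"commands": [[0, [0.045, 0.02, 0], 2], [0.2, [0.09, 0.042, 0], 4], [0.4, [0.135, 0.063, 0], 6], [0.53, [0.18, 0.084, 0], 8], [0.53, [0.225, 0.105, 0], 10]]}}

```text
t: 7.75
position: [592.2, 94.5, 234.5]
tcp_rot: [1.96, 2.451, 0.005]
force: [0.3, -0.5, -0.7]
width: 0.704
```

```bash
python3 go.py 594.8 165.5 205 12.3
```

```text
t 7.75 pos [592.2109  94.4835 234.5264] yang 12.7 tilt [ 0.0045  0.0003 -1.    ] q6 -0.14112956393594797 F [ 0.2741 -0.4612 -0.7139] w 0.7040508180190087
shift [0.0687 0.018  0.0296] yaw 0.4
```

{"name": "send_rows", "arguments": {"commands": [[0.53, [0.035, 0.009, 0.015], 0.4], [0.53, [0.0687, 0.018, 0.0296], 0.4], [0.53, [0.0687, 0.018, 0.0296], 0.4], [0.53, [0.0687, 0.018, 0.0296], 0.4]]}}

```text
t: 8.15
position: [594.6, 165.7, 204.5]
tcp_rot: [1.967, 2.446, 0.004]
force: [-0.1, 1.1, -0.0]
width: 0.475
```

```bash
python3 - <<'E'
from h import *;from bench import arm,imaging;import pickle
s=arm.sense();w=imaging.get_image("wrist");t=imaging.get_image("top");g=imaging.get_image("side")
pickle.dump((s,w,t,g),open("d3.pkl","wb"))
cv2.imwrite("pics/w3.png",w["frame"])
print(s["t"],s["position"],s["tcp_rot"],s["width"],s["force"])
a=cv2.resize(t["frame"][120:220,205:305],(400,400));b=cv2.resize(g["frame"][190:290,195:295],(400,400))
cv2.imwrite("pics/c3.png",np.hstack([a,b]))
E
```

```text
8.15 [594.5727126  165.7362039  204.54246748] [1.96727546 2.44561918 0.00365137] 0.4745022474326875 [-0.10871655  1.09168009 -0.0092275 ]
```

View pics/w3.png

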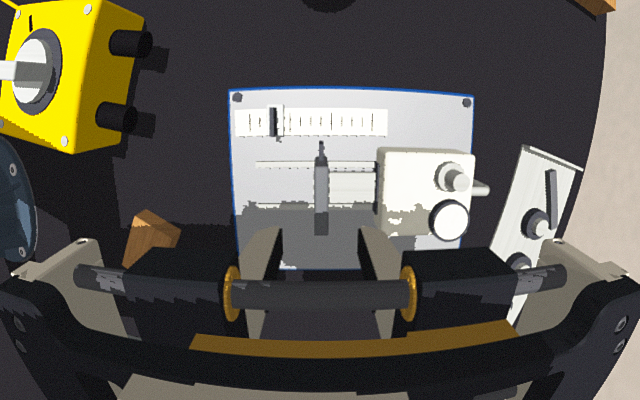

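View pics/c3.png

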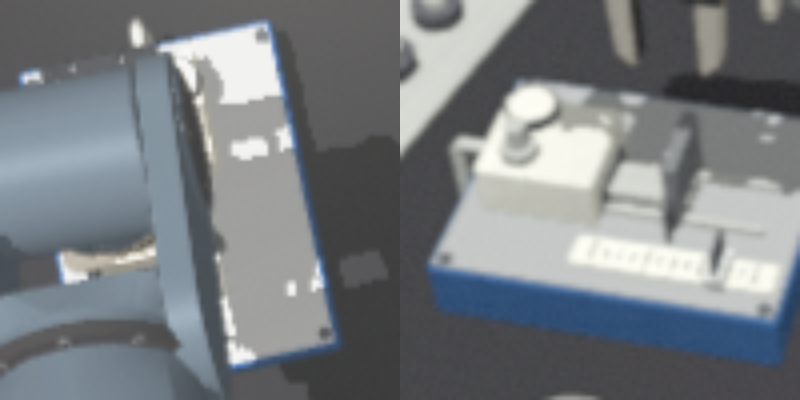

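```bash
python3 - <<'E'
from h import *;import pickle
s,w,t,g=pickle.load(open("d3.pkl","rb"))
cv2.imwrite("pics/w3c.png",cv2.resize(w["frame"][95:245,235:385],(600,600),interpolation=cv2.INTER_CUBIC))
E
```

```text
(no output)
```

View pics/w3c.png

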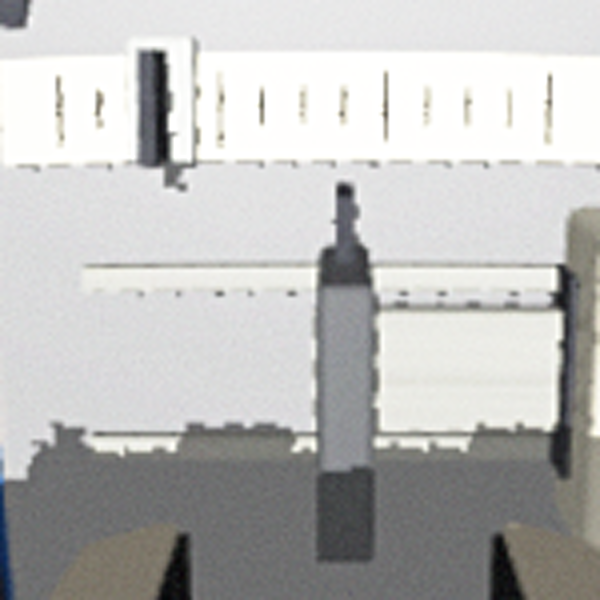

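```bash
python3 - <<'E'
from h import *;import pickle
np.set_printoptions(precision=1,suppress=True)
s,w,t,g=pickle.load(open("d3.pkl","rb"))
q=lambda x,y:(235+x/4,95+y/4)
a=np.radians(12.3);U=np.array([[np.cos(a),np.sin(a),0],[-np.sin(a),np.cos(a),0],[0,0,1]])
f=lambda p,z:U@(wonz(w,s,q(*p),z)-[629,173,0])
g0=wonz(w,s,q(346,421),114);print("plate",g0,f((346,421),114),f((346,283),114),f((346,560),114))
e=[wonz(w,s,q(*p),114) for p in [(346,285),(346,555)]];print("ang",np.degrees(np.arctan2(*(e[0]-e[1])[[1,0]]))-90)
for z in (70,75,80): print("ptr",z,f((345,185),z))
for z in (60,70,80,90): print("mark bottom/top", z, f((152,163),z),f((152,50),z))
for z in (54,58):print("rail right end?", f((10,165),z),f((590,165),z))
E
python3 go.py 594.8 165.5 89 12.3
```

```text
plate [596.7 168.6 114. ] [-32.5   2.5 114. ] [-32.5  31.  114. ] [-32.4 -28.  114. ]
ang 12.453100798716093
ptr 70 [-32.4  46.5  70. ]
ptr 75 [-32.4  46.9  75. ]
ptr 80 [-32.5  47.4  80. ]
mark bottom/top 60 [-78.6  51.2  60. ] [-78.2  78.5  60. ]
mark bottom/top 70 [-77.1  52.   70. ] [-76.7  78.3  70. ]
mark bottom/top 80 [-75.6  52.7  80. ] [-75.3  78.1  80. ]
mark bottom/top 90 [-74.2  53.4  90. ] [-73.8  77.9  90. ]
rail right end? [-115.5   51.2   54. ] [28.2 50.7 54. ]
rail right end? [-114.4   51.5   58. ] [27.4 51.  58. ]
t 8.3 pos [595.1213 164.3948 205.4632] yang 12.23 tilt [ 0.0052  0.0003 -1.    ] q6 -0.018764183485692722 F [-0.5981  0.2193 -0.333 ] w 0.4703983648573578
shift [ 0.0012 -0.0007  0.1165] yaw -0.07
```

{"name": "send_rows", "arguments": {"commands": [[0.53, [0.002, 0.001, 0.03], 0], [0.53, [0.002, 0.001, 0.06], 0], [0.53, [0.002, 0.001, 0.09], 0], [0.53, [0.002, 0.001, 0.115], 0], [0.53, [0.002, 0.001, 0.116], 0]]}}

```text
t: 8.8
position: [595.0, 165.2, 87.0]
tcp_rot: [1.973, 2.443, -0.0]
force: [-0.3, 0.3, 0.2]
width: 0.469
```

{"name": "send_rows", "arguments": {"commands": [[1, [0, 0, 0], 0], [1, [0, 0, 0], 0], [1, [0, 0, 0], 0], [1, [0, 0, 0], 0], [1, [0, 0, 0], 0]], "grip_force": 10}}

```text
t: 9.3
position: [595.7, 165.3, 87.9]
tcp_rot: [1.972, 2.442, 0.003]
force: [4.5, 0.6, 1.9]
width: 0.126
```

{"name": "send_rows", "arguments": {"commands": [[1, [0, 0, 0], 0], [1, [0, 0, 0], 0], [1, [0, 0, 0], 0]], "grip_force": 40}}

```text
t: 9.6
position: [595.9, 165.4, 88.0]
tcp_rot: [1.972, 2.442, 0.003]
force: [4.2, 0.4, -1.7]
width: 0.124
```

```bash
python3 go.py 594.8 165.5 89 12.3
```

```text
t 9.6 pos [595.9122 165.3706  87.9536] yang 12.16 tilt [ 0.0034 -0.0002 -1.    ] q6 -0.01581738746752075 F [ 4.1902  0.3794 -1.6988] w 0.12350907099790776
shift [ 0.0004 -0.0011 -0.0011] yaw -0.14
```

Gripped on the plate (about 12 mm opening). I'll draw about 35 mm, then look.

{"name": "send_rows", "arguments": {"commands": [[1, [0, -0.008, 0], 0], [1, [0, -0.016, 0], 0], [1, [0, -0.024, 0], 0], [1, [0, -0.032, 0], 0], [1, [0, -0.036, 0], 0]]}}

```text
t: 10.1
position: [561.2, 157.8, 88.0]
tcp_rot: [1.971, 2.441, 0.005]
force: [9.0, 0.9, -5.8]
width: 0.126
```

```bash
python3 go.py 594.8 165.5 89 12.3; python3 - <<'E'
from h import *;from bench import arm,imaging;import pickle
s=arm.sense();w=imaging.get_image("wrist");g=imaging.get_image("side")
pickle.dump((s,w,g),open("d4.pkl","wb"))
cv2.imwrite("pics/w4.png",w["frame"])
cv2.imwrite("pics/s4c.png",cv2.resize(g["frame"][200:280,220:320],(750,600),interpolation=cv2.INTER_CUBIC))
E
```

```text
t 10.1 pos [561.1636 157.7526  87.9608] yang 12.16 tilt [ 0.0054  0.0001 -1.    ] q6 -0.016756555380741302 F [ 9.0452  0.8937 -5.7632] w 0.1264457068952537
shift [ 0.0005  0.0345 -0.0009] yaw -0.14
```

View pics/w4.png

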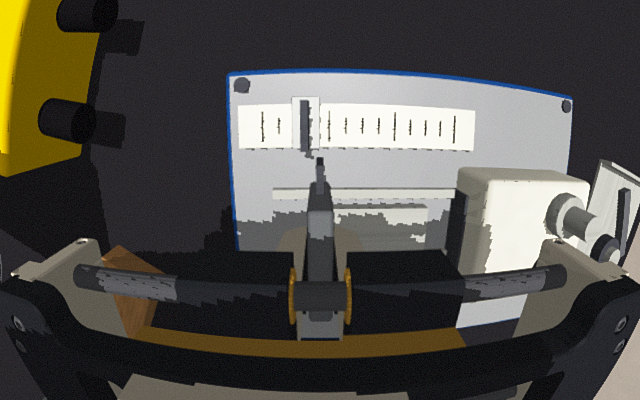

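View pics/s4c.png

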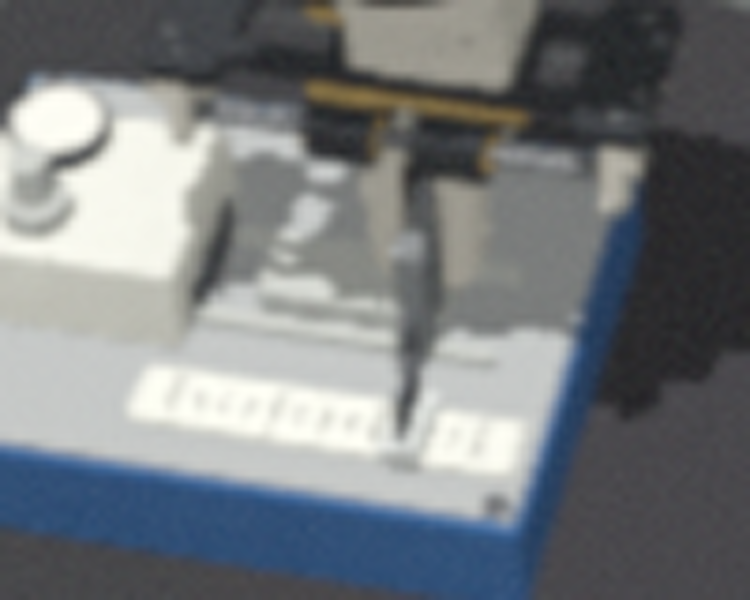

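```bash
python3 - <<'E'
from h import *;import pickle
s,w,g=pickle.load(open("d4.pkl","rb"))
cv2.imwrite("pics/w4c.png",cv2.resize(w["frame"][90:200,270:370],(600,600*110//100),interpolation=cv2.INTER_CUBIC)[:600])
E
```

```text
(no output)
```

View pics/w4c.png

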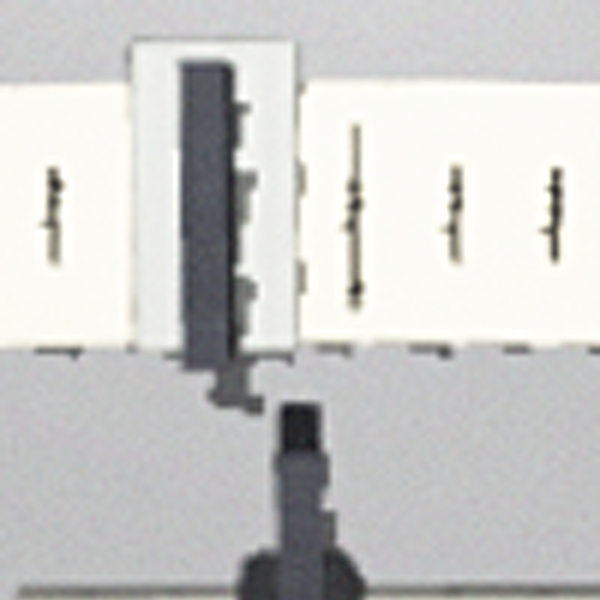

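{"name": "send_rows", "arguments": {"commands": [[1, [0, -0.003, -0.0005], 0], [1, [0, -0.006, -0.0005], 0], [1, [0, -0.008, -0.0005], 0], [1, [0, -0.008, -0.0005], 0]]}}

```text
t: 10.6
position: [553.7, 156.2, 88.0]
tcp_rot: [1.971, 2.441, 0.006]
force: [9.8, 2.1, -10.3]
width: 0.125
```

```bash
python3 go.py 594.8 165.5 89 12.3; python3 - <<'E'
from h import *;from bench import arm,imaging;import pickle
s=arm.sense();w=imaging.get_image("wrist");g=imaging.get_image("side")
pickle.dump((s,w,g),open("d5.pkl","wb"))
cv2.imwrite("pics/w5c.png",cv2.resize(w["frame"][90:190,270:370],(600,600),interpolation=cv2.INTER_CUBIC))
E
```

```text
t 10.6 pos [553.7069 156.1518  87.9856] yang 12.16 tilt [ 0.0062  0.0003 -1.    ] q6 -0.017025938750134247 F [  9.7856   2.093  -10.3405] w 0.12494158028592003
shift [ 0.0005  0.0421 -0.0008] yaw -0.14
```

View pics/w5c.png

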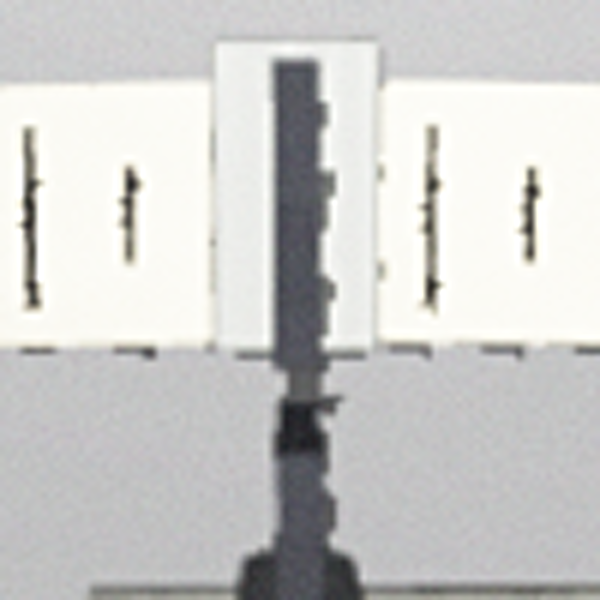

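Pointer (crop x 299) and fin (crop x 297) are aligned within about 0.3 mm. Now hold.

{"name": "send_rows", "arguments": {"commands": [[1, [0, 0, 0], 0], [1, [0, 0, 0], 0], [1, [0, 0, 0], 0], [1, [0, 0, 0], 0], [1, [0, 0, 0], 0]]}}

```text
t: 11.2
position: [554.7, 156.3, 88.0]
tcp_rot: [1.97, 2.44, 0.009]
force: [9.4, 1.9, -6.8]
width: 0.131
```

{"name": "send_rows", "arguments": {"commands": [[1, [0, 0, 0], 0], [1, [0, 0, 0], 0], [1, [0, 0, 0], 0], [1, [0, 0, 0], 0], [1, [0, 0, 0], 0]]}}

```text
t: 11.7
position: [555.5, 156.5, 88.0]
tcp_rot: [1.97, 2.439, 0.011]
force: [9.8, 2.0, -5.8]
width: 0.128
```

The hold creeps by about 0.9 mm per call because each target starts from the measured pose, so I compensate for that.

{"name": "send_rows", "arguments": {"commands": [[1, [0, -0.001, 0], 0], [1, [0, -0.002, 0], 0], [1, [0, -0.0027, 0], 0], [1, [0, -0.0027, 0], 0], [1, [0, -0.0027, 0], 0]]}}

```text
t: 12.2
position: [553.6, 156.1, 88.0]
tcp_rot: [1.969, 2.438, 0.013]
force: [8.6, 2.3, -5.1]
width: 0.126
```

{"name": "send_rows", "arguments": {"commands": [[1, [0, -0.0009, 0], 0], [1, [0, -0.0009, 0], 0], [1, [0, -0.0009, 0], 0], [1, [0, -0.0009, 0], 0], [1, [0, -0.0009, 0], 0]]}}

```text
t: 12.7
position: [553.5, 156.1, 87.9]
tcp_rot: [1.968, 2.437, 0.015]
force: [9.5, 2.2, -4.7]
width: 0.127
```

```bash
python3 - <<'E'
from h import *;from bench import arm,imaging
for i in range(70):
    w=imaging.get_image("wrist")
    if i%23==0: s=arm.sense();print(s["t"],s["position"],s["force"],s["width"])
cv2.imwrite("pics/w6c.png",cv2.resize(w["frame"][90:190,270:370],(600,600),interpolation=cv2.INTER_CUBIC))
cv2.imwrite("pics/t6.png",imaging.get_image("top")["frame"])
E
```

```text
12.75 [553.50146872 156.07610389  87.98446147] [ 9.18057189  2.53423537 -5.5396866 ] 0.12821541240248946
13.9 [553.50034144 156.07670369  87.94500983] [ 8.87996486  2.43092139 -6.09210462] 0.12712317272477688
15.05 [553.47783565 156.10640922  87.95805663] [ 9.25775921  1.65359365 -6.50947782] 0.1221897487606009
16.2 [553.50386347 156.10483383  87.95942309] [ 9.26640447  1.70107766 -6.83900843] 0.13053766620499618
```

View pics/w6c.png

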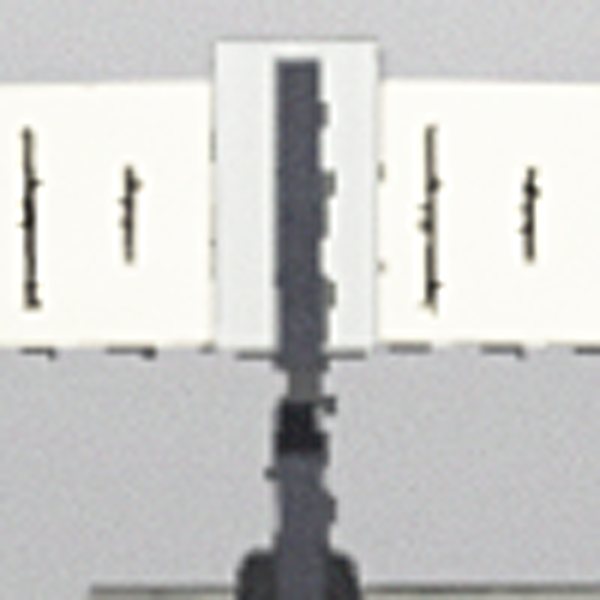

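View pics/t6.png

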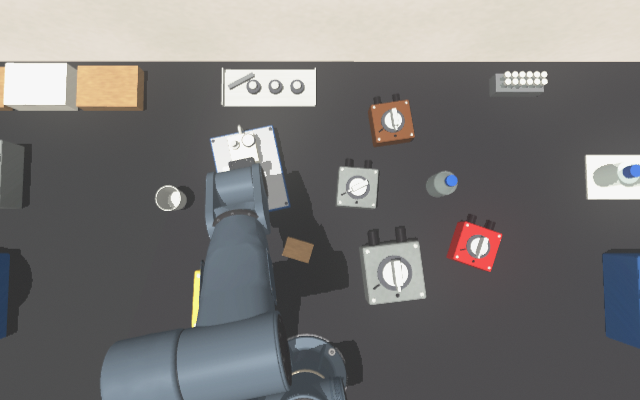

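The slide has been held still for over 3.5 s, with pointer and fin both at crop x≈299. In the top view the isolator handle is turned, and the bottle (445,183), beaker (170,198) and pack (298,250) have not moved. I'll hand the job in.

```bash
python3 -c "
from bench import arm;print(arm.finish_job());s=arm.sense();print(s['t'],s['position'],s['force'],s['width'])"
```

```text
the job is handed in; nothing more can be done
None
the job is handed in; nothing more can be done
```

I turned the small grey isolator clockwise to its on stop, then drew the slide to the mark and handed the job in with the fingers still holding it there. The hand-in gives no verdict.

- **Isolator:** I turned it until the moment reached about 0.59 N m and the fingers began to slip. After I let go, the wrist picture showed the nose pointing at the on bar.
- **Slide:** It was drawn about 43 mm, and the last wrist picture showed pointer and fin within about 0.3 mm of each other. The TCP then stayed still to within 0.05 mm for over 3.5 s. The pull was about 9 N with a 40 N grip setting.
- **Creep during the hold:** In the first second of holding, the slide crept back about 1.8 mm, still inside the 5 mm limit. I pulled it back to the mark before the final steady hold.
- **Bystanders:** The last top picture showed the bottle, beaker and filter pack where they started.

No check failed. The first camera estimates of the draw to the mark ranged from about 42 to 47 mm, so I set the final position from the close wrist pictures. I could not read the state after hand-in, so the final second is not checked.

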